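# Fetch the collet tray from behind the chuck and tool post

## Task

The full collet tray stands at the back of the green tool board, shut in by the chuck and the tool post: first set both of these aside upright on the cork mat, then lift the tray out and stack it on the matching empty tray fixed to the bench, cut corners over cut corners, so that its skirt drops fully home. Then put the chuck back centred on the round pad and the tool post centred and square on the square pad. Keep all three upright throughout, and leave the dead centre and the brass collar at the back of the board where they stand.

Things in the scene. Friction and masses are not known exactly. Their poses are not given: they have to be found in the camera images.
- chuck: Round steel lathe chuck standing upright, a cylinder 60 mm in diameter with a dark band near the foot and three small dark jaws on top; solid to 70 mm high, jaws to 78 mm, sides straight up to 62 mm; about 0.7 kg. Origin: centre of its underside, z up. It stands at first on the round pad, at the front of the green board.
- tool_post: Square steel tool post block, 54 x 54 mm and 62 mm high, with a brass boss (to 72 mm) and four small square screws (to 72 mm) on top; about 0.7 kg. Origin: centre of its underside, z up, x and y square to its sides. It stands at first on the square pad, at the front of the green board.
- tray: Grey tray, seven steel collets standing in it, behind chuck and post on the green board, no finger room between. 96 (its x) x 60 mm (its y, grip here), walls to 20 mm high, inset deck to 25, collets to 33; 0.25 kg. Both corners at its +x end cut at 45 degrees (18 mm). Hollow below: skirt 3 mm thick, 6.5 deep, 90 x 54 inside. Origin: centre of underside, z up, 18 mm above the bench at first.
- tray_cut_end (a point): Middle of the end face of the tray between its two cut corners: 48 mm along the tray's +x from its origin, 10 mm up.
- dock: Matching empty grey tray with dark holes, fixed to the bench: 96 (its x) x 60 mm (its y), corners at its +x end cut likewise. Shoulder 16 mm high, inset deck 84 x 48 mm on it to 21 mm, 3 mm clear inside the other's skirt all round. Origin: centre of underside, on the bench. Fully home, the tray's origin is 16 mm above this one, x axes the same way; turned end for end it does not go down.
- side_mat: Thin cork mat fixed on the bench, 200 mm (its x) by 130 mm (its y), 3 mm thick, with room for the chuck and the tool post side by side along its length. Origin: centre of its underside, on the bench.
- round_pad: Round black rubber pad 72 mm in diameter, 3 mm thick, fixed on the front part of the green board: the chuck's place, under it at the start. Origin: centre of its underside, which lies on the board's top, 18 mm above the bench. The centres of the two pads are 116 mm apart.
- square_pad: Square black rubber pad 64 x 64 mm, 3 mm thick, fixed on the front part of the green board: the tool post's place, under it at the start. Origin: centre of its underside on the board's top, 18 mm above the bench; x and y square to its sides.
- dead_centre: Small pointed steel lathe centre standing upright at one end of the board's back part, beside the tray: 27 mm in diameter, 55 mm high. Origin: centre of its underside. To be left alone. (The board has a rim 25 mm high along its far edge, 90 to 100 mm behind the middle of the tray.)
- brass_collar: Small brass ring 34 mm in diameter, 18 mm high, lying at the other end of the board's back part, beside the tray. Origin: centre of its underside. To be left alone.
Mind the look-alikes: they are no part of the job. Leave any orange or turquoise look-alike of the chuck alone.

How it is judged:
By the outcome, as a careful person would: the job done as asked, in the order asked, and still so for the second after the job is handed in, with the robot touching nothing.
It also fails if it takes over 128 s, if anything falls off the work surface, if the arm or the gripper's body presses on something with over 40 N, if the wrist force passes 120 N, or if a joint passes its speed limit or range.

## Robot

A 6-joint arm with a two-finger parallel gripper is mounted at the origin on the work surface. World frame = base frame: x ahead of the robot, y to its left, z up, the work surface at z = 0. Lengths are in m, angles in rad, forces in N, time in s.
With the tool pointing down it reaches from about 0.375 to 0.9 m from the base axis. Payload 3.1 kg.
Tool frame: the origin (TCP) lies between the finger pads; the fingertips stand 22 mm ahead of it and the grasp point (between the pads) lies 3 mm ahead of it; z points along the fingers, y is the line along which they close (so a half turn about z gives the same grasp; the last joint's range is limited). The gripper opens to 87 mm and grips with 3 to 60 N. Pads are 19 mm wide; open, the fingers measure 117 mm over their backs; the gripper's body (75 mm by 190 mm) begins 51 mm behind the grasp point.
Start: joints at [-1.323, 0.527, 1.433, -0, 1.181, -0.178], TCP at [0.258, -0.569, 0.245] pointing down, gripper open.
Joint ranges: [-3.08, 3.08], [-0.75, 2.2], [0.22, 2.44], [-1.43, 4.57], [0, 2.65], [-2.85, 2.85]. Speed limits (rad/s): [2.79, 2.79, 3.14, 3.14, 3.14, 3.14].

## Interface

Orientations are given as a unit quaternion [x, y, z, w].
In Python, from station import status, get_image, camera_model, env gives the robot as it stands.
- The arm moves only by the tool drive_tool, never from a script. Its argument "moves" is one flat list of numbers, 7 for each row, row after row: the shift along the tool's x, y, z in units of 50 mm (1.0 is 50 mm), then the turn, a rotation vector about the tool's x, y, z in degrees, then the closure, from 0 (fully open) to 1 (shut). In form: [tx, ty, tz, rx, ry, rz, claw, tx, ty, tz, rx, ry, rz, claw, ...]. A call has 1 to 5 rows; each row is the pose to reach, as a shift and turn from the pose commanded when the call began, along the tool's axes at that moment; what a row does not reach only later rows make up. A row lasts 1/10 s, in which the tool goes at most 50 mm and 8.59 degrees, less where a joint would pass 70% of its speed; a pose out of reach is approached as far as the arm can. A call with a gripper value outside its range is refused whole. The fingers move at their own pace and stop on an object; "squeeze" is the grip in N (left out, the last holds). Time passes only in rows, so rows that repeat a pose let the fingers close. It gives the time, the measured TCP pose, the force, the opening and the grip force at its end, in the units of the state.
- status.state(): the state, without advancing time (a new reading comes with each control period).
- get_image(name): name is "side" or "top"; returns the picture (384x512x3 uint8, red, green, blue); there is no depth.
- camera_model(name): a dict with "fovy" (degrees; the focal length in pixels is half the picture's height over the tangent of half this angle, whatever the lens; pixels are square), "cx", "cy" (the principal point, pixels), "pose" (4x4, takes a point from camera to world coordinates). Camera axes: x right, y down, z forward; pixel columns grow to the right and rows downward; lengths in m; the calibration is good to about 2 mm. A picture is of the moment at which its call begins. camera_model takes no time and is no camera call.
- env.finish_job(): hands the job in; it is judged then, once.
The state is a dict: "time_s": time; "q": joint angles; "joint_vel": joint speeds; "tau": joint torques, N m; "position": TCP position; "eef_rot": TCP orientation; "ft_force": force on the tool from outside, world axes, zero at the start; "wrist_torque": the same for the moment, N m; "opening": opening from 0.0 (shut) to 1.0 (fully open); "grasp_force": force on a finger pad.
Only numpy, scipy, OpenCV 4.12 (cv2) and the standard library are available. Lean on these libraries where they do the work, as an engineer would, in place of code of your own. Each camera call takes 0.05 s, during which the arm holds its last target. There are 200 camera calls.

## Working session

There is one attempt and no reset: what is moved stays moved. The work goes in short steps, Python scripts to look and compute and a tool call to move; the robot and the scene stay as the last step left them, time stands still between calls to the robot, and variables do not carry over. Pictures are saved under pics/ and viewed, at most 14 in all, crops included, and the job is handed in when it is done.

Besides the shell and the picture viewer there is one more tool, called after "Call:" by a JSON object that holds its "name" and its "arguments". drive_tool: Moves the arm, as the interface text tells. Its arguments: {"type":"object","properties":{"moves":{"type":"array","items":{"type":"number"}},"squeeze":{"type":"number"}},"required":["moves"]}

```bash
ls; mkdir -p pics
python3 - <<'E'
from station import status,get_image,camera_model
import cv2
s=status.state();print({k:s[k] for k in('time_s','position','eef_rot','opening')})
for n in('top','side'):
    print(n,camera_model(n)); cv2.imwrite(f'pics/{n}0.png',cv2.resize(get_image(n)[:,:,::-1],(800,600),interpolation=cv2.INTER_CUBIC))
E
```

```text
pics
{'time_s': 0.0, 'position': array([ 0.25798815, -0.56852511,  0.24358371]), 'eef_rot': array([ 9.77428627e-01,  2.11263206e-01, -4.82290533e-05, -1.06495597e-03]), 'opening': 1.0025350502341122}
top {'fovy': 52.98769291824871, 'cx': 256.20869375899144, 'cy': 192.6828488660607, 'pose': array([[-0.00122316, -0.99282837,  0.11954219,  0.40374878],
       [-0.99974921, -0.00145904, -0.02234714,  0.00640324],
       [ 0.0223613 , -0.11953955, -0.99257759,  0.84108409],
       [ 0.        ,  0.        ,  0.        ,  1.        ]])}
side {'fovy': 51.72125359496634, 'cx': 256.4768350895315, 'cy': 194.62296870556585, 'pose': array([[-0.98597461, -0.0904689 ,  0.1402478 ,  0.34955751],
       [-0.16616121,  0.61084963, -0.77411445,  0.69820754],
       [-0.01563704, -0.78656093, -0.61731465,  0.62177142],
       [ 0.        ,  0.        ,  0.        ,  1.        ]])}
```

View pics/top0.png

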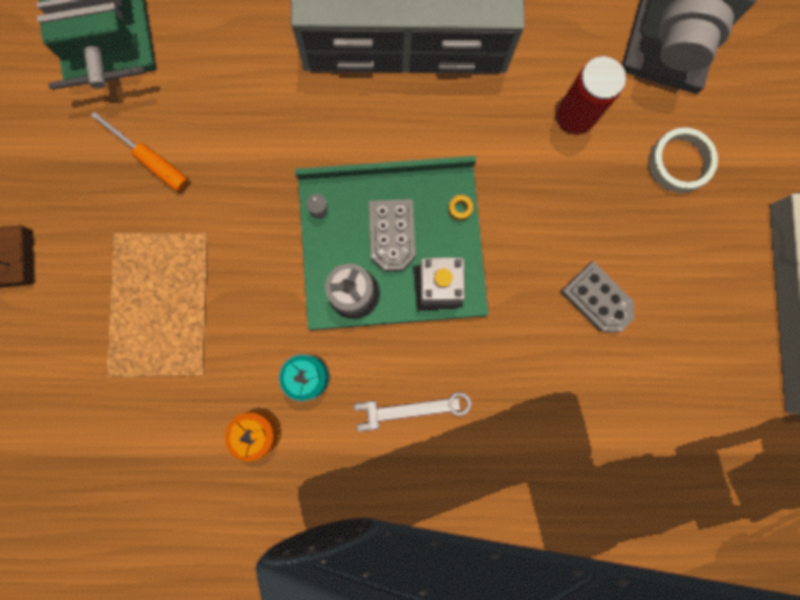

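View pics/side0.png

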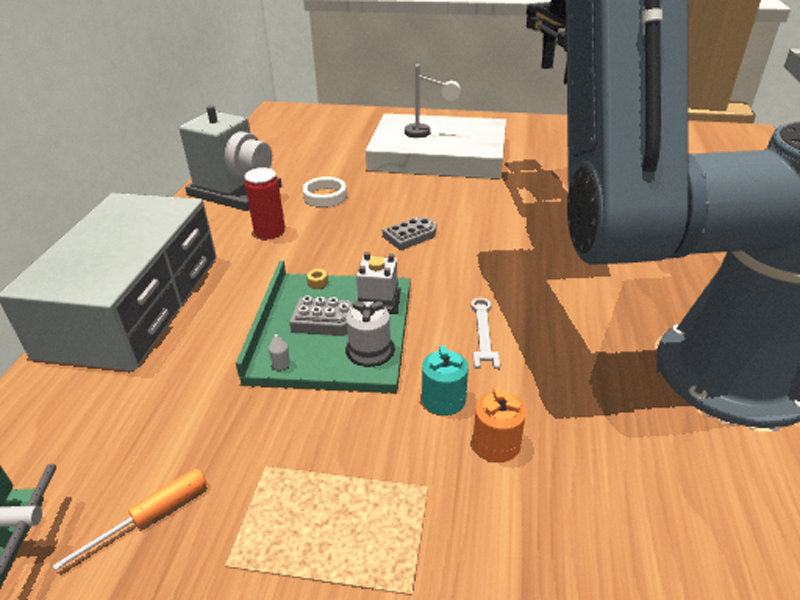

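```bash
cat > h.py <<'E'
import numpy as np,cv2
from station import status,get_image,camera_model
def ray(n,u,v,z):
    c=camera_model(n);f=192/np.tan(np.radians(c['fovy']/2));P=c['pose']
    d=P[:3,:3]@np.array([(u-c['cx'])/f,(v-c['cy'])/f,1]);o=P[:3,3]
    return (o+d*(z-o[2])/d[2])[:2]
def proj(n,p):
    c=camera_model(n);f=192/np.tan(np.radians(c['fovy']/2));P=c['pose']
    q=P[:3,:3].T@(np.asarray(p,float)-P[:3,3]);return q[0]/q[2]*f+c['cx'],q[1]/q[2]*f+c['cy']
def crop(n,u0,v0,w,h,s,name,im=None):
    im=get_image(n) if im is None else im
    c=cv2.resize(im[v0:v0+h,u0:u0+w,::-1],None,fx=s,fy=s,interpolation=cv2.INTER_CUBIC)
    for u in range((u0+9)//10*10,u0+w,10):
        x=int((u+.5-u0)*s);cv2.line(c,(x,0),(x,6),(0,255,255),1);cv2.putText(c,str(u),(x+2,9),0,.3,(0,255,255),1)
    for v in range((v0+9)//10*10,v0+h,10):
        y=int((v+.5-v0)*s);cv2.line(c,(0,y),(6,y),(0,255,255),1);cv2.putText(c,str(v),(8,y+4),0,.3,(0,255,255),1)
    cv2.imwrite(name,c)
E
python3 - <<'E'
from h import *
im=get_image('top')
crop('top',188,96,128,118,5,'pics/board.png',im)
crop('top',352,160,64,60,9,'pics/dock.png',im)
crop('side',150,150,130,110,5,'pics/sb.png')
E
```

```text
(no output)
```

View pics/board.png

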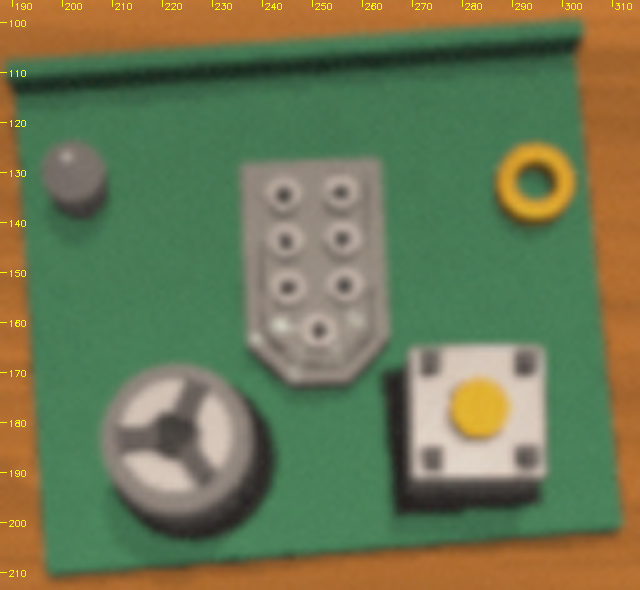

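View pics/dock.png

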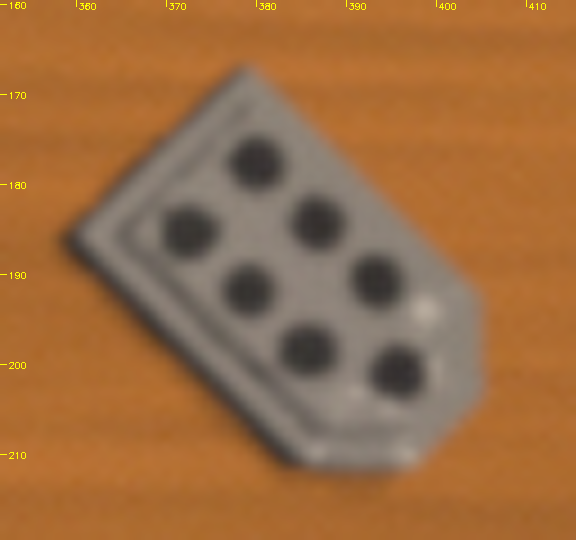

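```bash
cat >> h.py <<'E'
def C(X,Y,u0=188,v0=96,s=5): return X/s+u0-.5,Y/s+v0-.5
def W(pts,z,n='top',**k): return np.array([ray(n,*C(*p,**k),z) for p in pts])
E
python3 - <<'E'
from h import *
np.set_printoptions(precision=4,suppress=True)
p=lambda n,a:print(n,a.tolist() if 0 else a)
p('chuck',W([(178,440)],.091))
post=W([(409,346),(544,345),(547,478),(410,480)],.083);p('post',post);p('c',post.mean(0));p('boss',W([(479,408)],.093))
e=post[1]-post[0]+post[2]-post[3];print('yaw along edge',np.degrees(np.arctan2(e[1],e[0])), np.linalg.norm(post[1]-post[0]),np.linalg.norm(post[2]-post[1]))
col=W([(284,194),(341,192),(286,241),(342,238),(288,288),(345,285),(319,330)],.051);p('col',col)
tr=W([(243,165),(381,160),(389,325),(248,335)],.038);p('trayc',tr)
p('tip',W([(295,372),(352,370)],.038))
D=dict(u0=352,v0=160,s=9)
p('holes',W([(257,163),(190,232),(318,222),(249,290),(376,281),(308,350),(398,373)],.021,**D))
p('dock',W([(247,68),(65,235)],.016,**D));p('dockr',W([(483,295),(483,385),(420,455),(310,455)],.016,**D))
D=dict(u0=0,v0=0,s=800/512)
p('mat',W([(114,234),(207,234),(203,375),(108,375)],.003,**D))
p('brd',W([(615,525),(50,572)],.018))
p('dc',W([(75,185)],.05));p('look',W([(304,378),(250,437)],.07,**D))
E
```

```text
chuck [[0.5122 0.0545]]
post [[ 0.5515 -0.0369]
 [ 0.5521 -0.0911]
 [ 0.4983 -0.0916]
 [ 0.4975 -0.0371]]
c [ 0.5248 -0.0642]
boss [[ 0.5248 -0.0638]]
yaw along edge -89.22938611178405 0.054199505545500404 0.053749687422883496
col [[ 0.6226  0.0135]
 [ 0.6235 -0.0105]
 [ 0.6023  0.0126]
 [ 0.6037 -0.0109]
 [ 0.5822  0.0117]
 [ 0.5836 -0.0121]
 [ 0.5644 -0.0012]]
trayc [[ 0.6388  0.0312]
 [ 0.6413 -0.0279]
 [ 0.5693 -0.0311]
 [ 0.5648  0.0287]]
tip [[ 0.549   0.0088]
 [ 0.5499 -0.0153]]
holes [[ 0.5359 -0.281 ]
 [ 0.519  -0.2641]
 [ 0.5215 -0.2953]
 [ 0.505  -0.2779]
 [ 0.5072 -0.3087]
 [ 0.4905 -0.2915]
 [ 0.485  -0.313 ]]
dock [[ 0.5601 -0.2813]
 [ 0.5189 -0.2353]]
dockr [[ 0.5045 -0.3366]
 [ 0.4826 -0.3355]
 [ 0.4657 -0.3194]
 [ 0.4657 -0.2928]]
mat [[0.6002 0.3914]
 [0.6008 0.2615]
 [0.4032 0.2597]
 [0.4033 0.3887]]
brd [[ 0.4861 -0.1291]
 [ 0.4657  0.1132]]
dc [[0.6263 0.1014]]
look [[0.3993 0.1122]
 [0.3262 0.1782]]
```

View pics/sb.png

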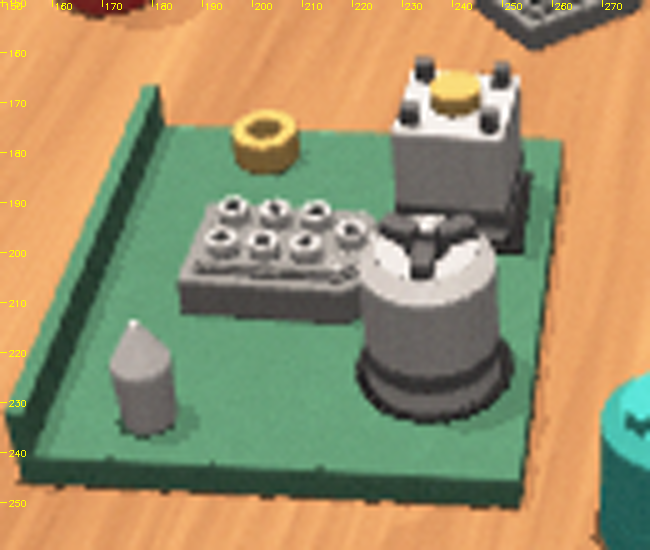

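Call:
{"name": "drive_tool", "arguments": {"moves": [0.7, -0.66, 0, 0, 0, 5, 0, 1.4, -1.32, 0, 0, 0, 10, 0, 2.1, -1.98, 0, 0, 0, 15, 0, 2.8, -2.64, 0, 0, 0, 20, 0, 3.5, -3.3, 0, 0, 0, 24.4, 0]}}

```text
time_s: 0.7
position: [0.3497, -0.3448, 0.2445]
eef_rot: [1.0, -0.002, 0.0, -0.0]
ft_force: [1.5, -1.6, -0.2]
opening: 1.0
grasp_force: 0.0
```

Call:
{"name": "drive_tool", "arguments": {"moves": [0.4, -0.9, 0.1, 0, 0, 0, 0, 0.8, -1.8, 0.2, 0, 0, 0, 0, 1.2, -2.7, 0.3, 0, 0, 0, 0, 1.6, -3.6, 0.4, 0, 0, 0, 0, 2, -4.5, 0.5, 0, 0, 0, 0]}}

```text
time_s: 1.2
position: [0.4499, -0.1198, 0.2195]
eef_rot: [1.0, -0.0, 0.0, 0.0]
ft_force: [1.3, -0.1, -0.3]
opening: 1.001
grasp_force: 0.0
```

Call:
{"name": "drive_tool", "arguments": {"moves": [0.3, -0.8, 0.1, 0, 0, 0, 0, 0.6, -1.6, 0.2, 0, 0, 0, 0, 0.9, -2.4, 0.4, 0, 0, 0, 0, 1.24, -3.4, 0.5, 0, 0, 0, 0, 1.24, -3.4, 0.5, 0, 0, 0, 0]}}

```text
time_s: 1.7
position: [0.5122, 0.0532, 0.1939]
eef_rot: [1.0, 0.003, 0.0, -0.001]
ft_force: [-0.4, 0.4, 0.1]
opening: 1.0
grasp_force: 0.0
```

Call:
{"name": "drive_tool", "arguments": {"moves": [0, -0.02, 0.6, 0, 0, 0, 0, 0, -0.02, 1.2, 0, 0, 0, 0, 0, -0.02, 1.8, 0, 0, 0, 0, 0, -0.02, 2.6, 0, 0, 0, 0, 0, -0.02, 2.6, 0, 0, 0, 0]}}

```text
time_s: 2.2
position: [0.5076, 0.0491, 0.0601]
eef_rot: [1.0, -0.0, -0.006, -0.001]
ft_force: [-0.9, 0.5, 0.4]
opening: 0.998
grasp_force: 0.0
```

Call:
{"name": "drive_tool", "arguments": {"squeeze": 30, "moves": [0, 0, 0, 0, 0, 0, 0.5, 0, 0, 0, 0, 0, 0, 0.5, 0, 0, 0, 0, 0, 0, 0.5, 0, 0, 0, 0, 0, 0, 0.5, 0, 0, 0, 0, 0, 0, 0.5]}}

```text
time_s: 2.7
position: [0.5121, 0.0506, 0.0666]
eef_rot: [1.0, -0.001, 0.002, -0.001]
ft_force: [-0.3, 6.3, 6.0]
opening: 0.678
grasp_force: 30.0
```

Call:
{"name": "drive_tool", "arguments": {"moves": [0, 0, -0.3, 0, 0, 0, 0.5, 0, 0, -0.8, 0, 0, 0, 0.5, 0, 0, -1.3, 0, 0, 0, 0.5, 0, 0, -1.6, 0, 0, 0, 0.5, 0, 0, -1.7, 0, 0, 0, 0.5]}}

```text
time_s: 3.2
position: [0.5119, 0.0494, 0.1516]
eef_rot: [1.0, 0.0, 0.002, 0.0]
ft_force: [0.3, -0.5, -6.5]
opening: 0.678
grasp_force: 30.0
```

Call:
{"name": "drive_tool", "arguments": {"moves": [-0.1, -0.4, 0, 0, 0, 0, 0.5, -0.3, -1.2, 0, 0, 0, 0, 0.5, -0.5, -2, 0, 0, 0, 0, 0.5, -0.7, -2.8, 0, 0, 0, 0, 0.5, -0.9, -3.6, 0, 0, 0, 0, 0.5]}}

```text
time_s: 3.7
position: [0.4649, 0.2304, 0.1489]
eef_rot: [1.0, -0.0, -0.001, 0.0]
ft_force: [0.6, -0.1, -6.3]
opening: 0.678
grasp_force: 30.0
```

Call:
{"name": "drive_tool", "arguments": {"moves": [-0.1, -0.7, 0, 0, 0, 0, 0.5, -0.2, -1.4, 0, 0, 0, 0, 0.5, -0.24, -1.9, 0, 0, 0, 0, 0.5, -0.24, -1.9, 0.3, 0, 0, 0, 0.5, -0.24, -1.9, 0.6, 0, 0, 0, 0.5]}}

```text
time_s: 4.2
position: [0.4535, 0.3253, 0.1189]
eef_rot: [1.0, 0.001, -0.0, 0.0]
ft_force: [-0.2, -1.0, -7.2]
opening: 0.676
grasp_force: 30.0
```

Call:
{"name": "drive_tool", "arguments": {"moves": [0, 0, 0.3, 0, 0, 0, 0.5, 0, 0, 0.6, 0, 0, 0, 0.5, 0, 0, 0.8, 0, 0, 0, 0.5, 0, 0, 0.9, 0, 0, 0, 0.5, 0, 0, 0.9, 0, 0, 0, 0.5]}}

```text
time_s: 4.7
position: [0.4539, 0.324, 0.0737]
eef_rot: [1.0, -0.0, -0.001, 0.0]
ft_force: [-0.7, 0.5, -6.8]
opening: 0.68
grasp_force: 30.0
```

Call:
{"name": "drive_tool", "arguments": {"moves": [0, 0, 0.2, 0, 0, 0, 0.5, 0, 0, 0.35, 0, 0, 0, 0.5, 0, 0, 0.43, 0, 0, 0, 0.5, 0, 0, 0.48, 0, 0, 0, 0.5, 0, 0, 0.5, 0, 0, 0, 0.5]}}

```text
time_s: 5.2
position: [0.4544, 0.3243, 0.0493]
eef_rot: [1.0, -0.0, -0.0, 0.0]
ft_force: [-0.0, 0.3, -6.4]
opening: 0.682
grasp_force: 30.0
```

Call:
{"name": "drive_tool", "arguments": {"moves": [0, 0, 0.02, 0, 0, 0, 0.5, 0, 0, 0.04, 0, 0, 0, 0.5, 0, 0, 0.05, 0, 0, 0, 0.5, 0, 0, 0.05, 0, 0, 0, 0.5, 0, 0, 0.05, 0, 0, 0, 0.5]}}

```text
time_s: 5.7
position: [0.4545, 0.3244, 0.0487]
eef_rot: [1.0, 0.0, 0.0, -0.0]
ft_force: [-2.9, -1.0, 5.2]
opening: 0.677
grasp_force: 30.0
```

Call:
{"name": "drive_tool", "arguments": {"moves": [0, 0, 0, 0, 0, 0, 0.2, 0, 0, 0, 0, 0, 0, 0, 0, 0, 0, 0, 0, 0, 0, 0, 0, 0, 0, 0, 0, 0, 0, 0, -0.3, 0, 0, 0, 0]}}

```text
time_s: 6.2
position: [0.4534, 0.3239, 0.0607]
eef_rot: [1.0, -0.0, -0.002, 0.001]
ft_force: [0.5, 0.3, -0.7]
opening: 0.985
grasp_force: 0.0
```

Call:
{"name": "drive_tool", "arguments": {"moves": [0, 0, -0.7, 0, 0, 0, 0, 0, 0, -1.5, 0, 0, 0, 0, 0, 0, -2.2, 0, 0, 0, 0, 0.3, 0.8, -2.4, 0, 0, 0, 0, 0.6, 1.6, -2.4, 0, 0, 0, 0]}}

```text
time_s: 6.7
position: [0.4861, 0.245, 0.1847]
eef_rot: [1.0, 0.002, 0.003, -0.001]
ft_force: [1.1, -0.5, -0.3]
opening: 0.996
grasp_force: 0.0
```

Run:
```python
from h import *
print(status.state()['position'],status.state()['opening'])
crop('top',60,90,260,126,3,'pics/b2.png')
```

```text
[0.48606494 0.24501661 0.18467107] 0.9963670506116292
```

View pics/b2.png

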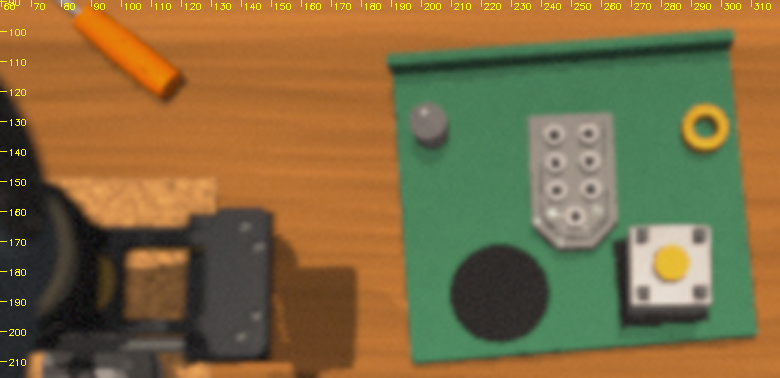

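Call:
{"name": "drive_tool", "arguments": {"moves": [0.1, 0.9, 0, 0, 0, 0, 0, 0.2, 1.8, 0, 0, 0, 0, 0, 0.4, 2.7, 0, 0, 0, 0, 0, 0.6, 3.6, 0, 0, 0, 0, 0, 0.78, 4.5, 0, 0, 0, -0.8, 0]}}

```text
time_s: 7.25
position: [0.5237, 0.0177, 0.182]
eef_rot: [1.0, 0.007, 0.0, -0.0]
ft_force: [0.3, 0.2, -0.1]
opening: 1.005
grasp_force: 0.0
```

Call:
{"name": "drive_tool", "arguments": {"moves": [0, 0.8, 0, 0, 0, 0, 0, 0, 1.5, 0, 0, 0, 0, 0, 0, 1.68, 0.3, 0, 0, 0, 0, 0, 1.68, 0.6, 0, 0, 0, 0, 0, 1.68, 0.6, 0, 0, 0, 0]}}

```text
time_s: 7.75
position: [0.5232, -0.0648, 0.1503]
eef_rot: [1.0, 0.006, -0.002, -0.001]
ft_force: [0.2, 0.2, 0.0]
opening: 1.001
grasp_force: 0.0
```

Run:
```python
from h import *
print(status.state()['position'])
im=get_image('top').astype(int)
m=np.zeros(im.shape[:2],np.uint8);sub=(im.max(2)<70);m[165:208,205:247]=sub[165:208,205:247]
c,_=cv2.findContours(m,0,2);c=max(c,key=cv2.contourArea)
e=cv2.fitEllipse(c);print(e, ray('top',e[0][0],e[0][1],.021))
```

```text
[ 0.52315398 -0.06481153  0.15027823]
((217.68919372558594, 187.3658447265625), (13.034608840942383, 36.83784103393555), 20.936647415161133) [0.51387535 0.07051916]
```

Call:
{"name": "drive_tool", "arguments": {"moves": [0.02, 0, 0.5, 0, 0, 0, 0, 0.02, 0, 1, 0, 0, 0, 0, 0.02, 0, 1.5, 0, 0, 0, 0, 0.02, 0, 1.7, 0, 0, 0, 0, 0.02, 0, 1.7, 0, 0, 0, 0]}}

```text
time_s: 8.3
position: [0.5251, -0.064, 0.0664]
eef_rot: [1.0, 0.007, -0.001, -0.0]
ft_force: [-0.0, -0.1, 0.4]
opening: 1.001
grasp_force: 0.0
```

Call:
{"name": "drive_tool", "arguments": {"squeeze": 30, "moves": [0, 0, 0, 0, 0, 0, 0.5, 0, 0, 0, 0, 0, 0, 0.5, 0, 0, 0, 0, 0, 0, 0.5, 0, 0, 0, 0, 0, 0, 0.5, 0, 0, 0, 0, 0, 0, 0.5]}}

```text
time_s: 8.8
position: [0.5258, -0.0648, 0.0675]
eef_rot: [1.0, 0.007, 0.0, 0.0]
ft_force: [-0.6, -3.7, 3.2]
opening: 0.635
grasp_force: 4.3
```

Call:
{"name": "drive_tool", "arguments": {"moves": [0, 0, 0, 0, 0, 0, 0.5, 0, 0, 0, 0, 0, 0, 0.5, 0, 0, -0.3, 0, 0, 0, 0.5, 0, 0, -0.8, 0, 0, 0, 0.5, 0, 0, -1.4, 0, 0, 0, 0.5]}}

```text
time_s: 9.3
position: [0.5233, -0.0637, 0.1355]
eef_rot: [1.0, 0.007, -0.003, -0.001]
ft_force: [0.8, -0.0, -6.6]
opening: 0.62
grasp_force: 30.0
```

Call:
{"name": "drive_tool", "arguments": {"moves": [0, -0.4, -0.2, 0, 0, 0, 0.5, 0, -1.2, -0.3, 0, 0, 0, 0.5, 0.1, -2, -0.3, 0, 0, 0, 0.5, 0.2, -2.8, -0.3, 0, 0, 0, 0.5, 0.3, -3.6, -0.3, 0, 0, 0, 0.5]}}

```text
time_s: 9.8
position: [0.5364, 0.1172, 0.1506]
eef_rot: [1.0, 0.007, -0.002, -0.0]
ft_force: [-0.6, 0.4, -6.4]
opening: 0.618
grasp_force: 30.0
```

Call:
{"name": "drive_tool", "arguments": {"moves": [0.1, -0.8, 0, 0, 0, 0, 0.5, 0.2, -1.6, 0, 0, 0, 0, 0.5, 0.2, -2.4, 0, 0, 0, 0, 0.5, 0.2, -3.2, 0, 0, 0, 0, 0.5, 0.2, -4, 0, 0, 0, 0, 0.5]}}

```text
time_s: 10.3
position: [0.5432, 0.3169, 0.1497]
eef_rot: [1.0, 0.007, -0.003, 0.001]
ft_force: [-0.0, -0.6, -6.9]
opening: 0.621
grasp_force: 30.0
```

Call:
{"name": "drive_tool", "arguments": {"moves": [0.22, 0, 0.4, 0, 0, 0, 0.5, 0.22, 0, 0.9, 0, 0, 0, 0.5, 0.22, 0, 1.4, 0, 0, 0, 0.5, 0.22, 0, 1.8, 0, 0, 0, 0.5, 0.22, 0, 1.9, 0, 0, 0, 0.5]}}

```text
time_s: 10.8
position: [0.5523, 0.3146, 0.0523]
eef_rot: [1.0, 0.007, -0.005, 0.002]
ft_force: [-0.6, -0.8, -6.9]
opening: 0.613
grasp_force: 30.0
```

Call:
{"name": "drive_tool", "arguments": {"moves": [0, 0, 0, 0, 0, 0, 0.5, 0, 0, 0.03, 0, 0, 0, 0.5, 0, 0, 0.06, 0, 0, 0, 0.5, 0, 0, 0.08, 0, 0, 0, 0.5, 0, 0, 0.08, 0, 0, 0, 0.5]}}

```text
time_s: 11.3
position: [0.5566, 0.316, 0.0537]
eef_rot: [1.0, 0.007, 0.0, -0.0]
ft_force: [-1.2, -0.1, -6.0]
opening: 0.618
grasp_force: 30.0
```

Call:
{"name": "drive_tool", "arguments": {"moves": [0, 0, 0.03, 0, 0, 0, 0.5, 0, 0, 0.05, 0, 0, 0, 0.5, 0, 0, 0.07, 0, 0, 0, 0.5, 0, 0, 0.09, 0, 0, 0, 0.5, 0, 0, 0.09, 0, 0, 0, 0.5]}}

```text
time_s: 11.8
position: [0.5562, 0.3159, 0.0496]
eef_rot: [1.0, 0.007, 0.0, 0.0]
ft_force: [-2.9, -0.6, 2.6]
opening: 0.618
grasp_force: 30.0
```

Call:
{"name": "drive_tool", "arguments": {"moves": [0, 0, 0, 0, 0, 0, 0.2, 0, 0, 0, 0, 0, 0, 0, 0, 0, 0, 0, 0, 0, 0, 0, 0, 0, 0, 0, 0, 0, 0, 0, -0.3, 0, 0, 0, 0]}}

```text
time_s: 12.3
position: [0.5549, 0.3153, 0.0621]
eef_rot: [1.0, 0.007, -0.002, 0.001]
ft_force: [-0.3, -0.8, 0.1]
opening: 0.96
grasp_force: 0.0
```

Call:
{"name": "drive_tool", "arguments": {"moves": [0, 0, -0.7, 0, 0, 0, 0, 0, 0, -1.4, 0, 0, 0, 0, 0.1, 0.6, -1.8, 0, 0, 0, 0, 0.2, 1.5, -1.9, 0, 0, -0.8, 0, 0.3, 2.4, -1.9, 0, 0, -1.6, 0]}}

```text
time_s: 12.8
position: [0.5743, 0.1958, 0.1616]
eef_rot: [1.0, 0.022, 0.003, -0.0]
ft_force: [1.1, 0.1, -0.2]
opening: 1.0
grasp_force: 0.0
```

Run:
```python
from h import *
np.set_printoptions(precision=4,suppress=True)
s=status.state();print(s['position'],s['eef_rot'])
im=get_image('top')
crop('top',190,95,126,120,5,'pics/b3.png',im)
I=im.astype(int)
for n,(u0,v0,w,h) in {'round':(203,162,44,46),'sq':(255,162,60,46)}.items():
    m=np.zeros(I.shape[:2],np.uint8);m[v0:v0+h,u0:u0+w]=(I[v0:v0+h,u0:u0+w].max(2)<70)
    c,_=cv2.findContours(m,0,2);c=max(c,key=cv2.contourArea)
    e=cv2.minAreaRect(c);mm=cv2.moments(c);g=(mm['m10']/mm['m00'],mm['m01']/mm['m00']);print(n,e,g,ray('top',*g,.021))
    if n=='sq': b=np.array([ray('top',*p,.021) for p in cv2.boxPoints(e)]);print(b)
```

```text
[0.5743 0.1958 0.1616] [ 0.9997  0.0223  0.0028 -0.0003]
round ((226.00001525878906, 187.5), (30.405588150024414, 30.405588150024414), 45.0) (226.04005524861878, 187.41712707182322) [0.5138 0.0526]
sq ((279.6793212890625, 183.15174865722656), (27.654146194458008, 27.737192153930664), 85.2363510131836) (279.68373071528754, 183.18770453482935) [ 0.5232 -0.0627]
[[ 0.5508 -0.0305]
 [ 0.556  -0.0904]
 [ 0.4959 -0.0946]
 [ 0.4909 -0.0352]]
```

View pics/b3.png

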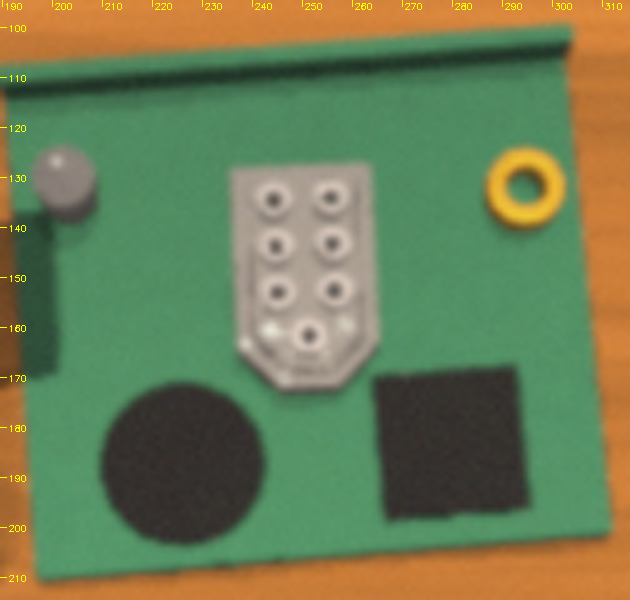

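Call:
{"name": "drive_tool", "arguments": {"moves": [0.1, 0.8, 0, 0, 0, 0, 0, 0.2, 1.6, 0, 0, 0, 0, 0, 0.22, 2.4, 0, 0, 0, 0, 0, 0.22, 3.2, 0, 0, 0, 0, 0, 0.22, 3.93, 0, 0, 0, 0, 0]}}

```text
time_s: 13.35
position: [0.5925, -0.0016, 0.1596]
eef_rot: [1.0, 0.021, 0.001, 0.0]
ft_force: [0.8, 0.1, 0.1]
opening: 0.998
grasp_force: 0.0
```

Call:
{"name": "drive_tool", "arguments": {"moves": [0, 0, 0.5, 0, 0, 0, 0, 0, 0, 1, 0, 0, 0, 0, 0, 0, 1, 0, 0, 0, 0, 0, 0, 1, 0, 0, 0, 0, 0, 0, 1, 0, 0, 0, 0]}}

```text
time_s: 13.85
position: [0.5932, 0.0005, 0.11]
eef_rot: [1.0, 0.021, 0.001, 0.0]
ft_force: [0.1, 0.1, 0.4]
opening: 0.997
grasp_force: 0.0
```

Call:
{"name": "drive_tool", "arguments": {"moves": [0, 0, 0.5, 0, 0, 0, 0, 0, 0, 0.9, 0, 0, 0, 0, 0, 0, 1.2, 0, 0, 0, 0, 0, 0, 1.28, 0, 0, 0, 0, 0, 0, 1.28, 0, 0, 0, 0]}}

```text
time_s: 14.35
position: [0.5923, 0.0004, 0.0446]
eef_rot: [1.0, 0.021, -0.0, -0.0]
ft_force: [0.4, 0.1, 1.0]
opening: 1.001
grasp_force: 0.0
```

Call:
{"name": "drive_tool", "arguments": {"moves": [0, 0, 0, 0, 0, 0, 0, 0, 0, 0.03, 0, 0, 0, 0, 0, 0, 0.05, 0, 0, 0, 0, 0, 0, 0.05, 0, 0, 0, 0, 0, 0, 0.05, 0, 0, 0, 0]}}

```text
time_s: 14.85
position: [0.5922, 0.0002, 0.0422]
eef_rot: [1.0, 0.021, 0.0, 0.0]
ft_force: [1.0, 0.9, -0.7]
opening: 1.002
grasp_force: 0.0
```

Call:
{"name": "drive_tool", "arguments": {"squeeze": 20, "moves": [0, 0, 0, 0, 0, 0, 0.5, 0, 0, 0, 0, 0, 0, 0.5, 0, 0, 0, 0, 0, 0, 0.5, 0, 0, 0, 0, 0, 0, 0.5, 0, 0, 0, 0, 0, 0, 0.5]}}

```text
time_s: 15.35
position: [0.5922, 0.0001, 0.042]
eef_rot: [1.0, 0.021, -0.0, 0.0]
ft_force: [-0.2, -0.3, -0.2]
opening: 0.687
grasp_force: 20.0
```

Call:
{"name": "drive_tool", "arguments": {"moves": [0, 0, 0, 0, 0, 0, 0.5, 0, 0, -0.1, 0, 0, 0, 0.5, 0, 0, -0.4, 0, 0, 0, 0.5, 0, 0, -0.9, 0, 0, 0, 0.5, 0, 0, -1.4, 0, 0, 0, 0.5]}}

```text
time_s: 15.85
position: [0.5918, 0.0004, 0.1132]
eef_rot: [1.0, 0.021, -0.0, -0.0]
ft_force: [0.2, -0.3, -2.7]
opening: 0.683
grasp_force: 20.0
```

Call:
{"name": "drive_tool", "arguments": {"moves": [-0.2, 0.6, -0.3, 0, 0, -4, 0.5, -0.5, 1.4, -0.3, 0, 0, -9, 0.5, -0.75, 2.2, -0.3, 0, 0, -14, 0.5, -1, 3, -0.3, 0, 0, -19, 0.5, -1.25, 3.7, -0.3, 0, 0, -24, 0.5]}}

```text
time_s: 16.35
position: [0.5372, -0.1891, 0.1284]
eef_rot: [0.973, 0.23, 0.001, 0.001]
ft_force: [0.7, -0.8, -2.6]
opening: 0.688
grasp_force: 20.0
```

Call:
{"name": "drive_tool", "arguments": {"moves": [-0.4, 0.4, 0.1, 0, 0, -4, 0.5, -0.8, 0.8, 0.2, 0, 0, -8, 0.5, -1.2, 1.2, 0.3, 0, 0, -12, 0.5, -1.5, 1.57, 0.5, 0, 0, -17.3, 0.5, -1.5, 1.57, 0.5, 0, 0, -17.3, 0.5]}}

```text
time_s: 16.85
position: [0.5045, -0.2941, 0.1022]
eef_rot: [0.929, 0.371, -0.0, 0.001]
ft_force: [-0.3, 0.3, -2.0]
opening: 0.692
grasp_force: 20.0
```

Call:
{"name": "drive_tool", "arguments": {"moves": [0, 0, 0.2, 0, 0, 0, 0.5, 0, 0, 0.4, 0, 0, 0, 0.5, 0, 0, 0.6, 0, 0, 0, 0.5, 0, 0, 0.6, 0, 0, 0, 0.5, 0, 0, 0.6, 0, 0, 0, 0.5]}}

```text
time_s: 17.35
position: [0.5052, -0.29, 0.0715]
eef_rot: [0.928, 0.373, -0.0, -0.001]
ft_force: [-0.1, -0.2, -2.6]
opening: 0.688
grasp_force: 20.0
```

Run:
```python
from h import *
s=status.state();print(s['position'],s['eef_rot'])
crop('top',340,140,90,85,7,'pics/t4.png')
crop('side',220,110,100,85,7,'pics/s4.png')
```

```text
[ 0.50516422 -0.29000243  0.07151484] [ 9.28002485e-01  3.72573407e-01 -2.83283870e-04 -6.02609725e-04]
```

View pics/t4.png

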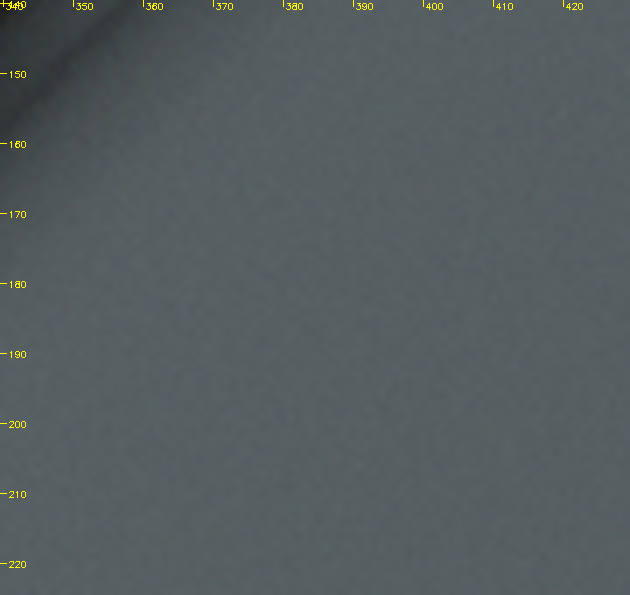

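View pics/s4.png

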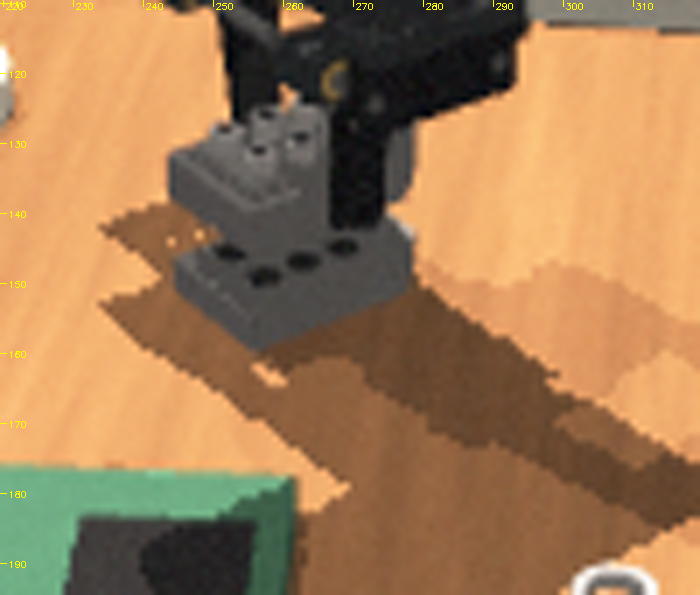

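Run:
```python
from h import *
np.set_printoptions(precision=4,suppress=True)
k=dict(n='side',u0=220,v0=110,s=7)
print('tray L top/bot',W([(170,152)],.0675,**k),W([(170,193)],.0475,**k))
print('tray N top',W([(252,211)],.0675,**k))
print('dock L top/bot',W([(176,262)],.016,**k),W([(177,292)],.0,**k))
print('dock N top,bot',W([(259,320)],.016,**k),W([(258,348)],.0,**k))
# expected
c=np.array([.506,-.292]);a=np.radians(-136.1);R=np.array([[np.cos(a),-np.sin(a)],[np.sin(a),np.cos(a)]])
for nm,p in (('L',(-.048,-.03)),('N',(-.048,.03))):
    q=c+R@p
    for z in(0,.016,.0475,.0675):
        u,v=proj('side',[*q,z]);print(nm,z,q,(u+.5-220)*7,(v+.5-110)*7)
```

```text
tray L top/bot [[ 0.5599 -0.2802]] [[ 0.5609 -0.2818]]
tray N top [[ 0.5189 -0.2383]]
dock L top/bot [[ 0.5591 -0.2795]] [[ 0.5596 -0.2815]]
dock N top,bot [[ 0.5172 -0.24  ]] [[ 0.5185 -0.2437]]
L 0 [ 0.5198 -0.2371] 252.21105029137982 356.5700020813798
L 0.016 [ 0.5198 -0.2371] 251.53434978517282 323.35917505805907
L 0.0475 [ 0.5198 -0.2371] 250.1666598812945 256.2362567173478
L 0.0675 [ 0.5198 -0.2371] 249.27295932211987 212.37559101789836
N 0 [ 0.5614 -0.2803] 172.3167328721898 293.1600418315496
N 0.016 [ 0.5614 -0.2803] 170.9833432440246 260.53393642040294
N 0.0475 [ 0.5614 -0.2803] 168.29081234957314 194.65162045696633
N 0.0675 [ 0.5614 -0.2803] 166.53314542301368 151.64406646651798
```

Call:
{"name": "drive_tool", "arguments": {"moves": [-0.03, 0, 0.15, 0, 0, 0, 0.5, -0.03, 0, 0.3, 0, 0, 0, 0.5, -0.03, 0, 0.43, 0, 0, 0, 0.5, -0.03, 0, 0.45, 0, 0, 0, 0.5, -0.03, 0, 0.45, 0, 0, 0, 0.5]}}

```text
time_s: 17.95
position: [0.5038, -0.2918, 0.049]
eef_rot: [0.928, 0.372, -0.0, -0.0]
ft_force: [0.0, 0.0, -2.4]
opening: 0.686
grasp_force: 20.0
```

Call:
{"name": "drive_tool", "arguments": {"moves": [0, 0, 0.03, 0, 0, 0, 0.5, 0, 0, 0.05, 0, 0, 0, 0.5, 0, 0, 0.07, 0, 0, 0, 0.5, 0, 0, 0.09, 0, 0, 0, 0.5, 0, 0, 0.09, 0, 0, 0, 0.5]}}

```text
time_s: 18.45
position: [0.504, -0.2919, 0.045]
eef_rot: [0.928, 0.372, -0.0, -0.0]
ft_force: [-0.4, 0.1, -2.0]
opening: 0.685
grasp_force: 20.0
```

Call:
{"name": "drive_tool", "arguments": {"moves": [0, 0, 0.03, 0, 0, 0, 0.5, 0, 0, 0.05, 0, 0, 0, 0.5, 0, 0, 0.07, 0, 0, 0, 0.5, 0, 0, 0.08, 0, 0, 0, 0.5, 0, 0, 0.08, 0, 0, 0, 0.5]}}

```text
time_s: 18.95
position: [0.5041, -0.292, 0.041]
eef_rot: [0.928, 0.372, -0.0, -0.0]
ft_force: [0.7, 0.2, -3.0]
opening: 0.685
grasp_force: 20.0
```

Call:
{"name": "drive_tool", "arguments": {"moves": [0, 0, 0.01, 0, 0, 0, 0.5, 0, 0, 0.02, 0, 0, 0, 0.5, 0, 0, 0.03, 0, 0, 0, 0.5, 0, 0, 0.03, 0, 0, 0, 0.5, 0, 0, 0.03, 0, 0, 0, 0.5]}}

```text
time_s: 19.45
position: [0.5041, -0.2919, 0.04]
eef_rot: [0.928, 0.372, 0.0, 0.0]
ft_force: [-2.1, 1.1, 3.2]
opening: 0.688
grasp_force: 20.0
```

Call:
{"name": "drive_tool", "arguments": {"moves": [0, 0, 0, 0, 0, 0, 0.25, 0, 0, 0, 0, 0, 0, 0, 0, 0, 0, 0, 0, 0, 0, 0, 0, 0, 0, 0, 0, 0, 0, 0, -0.3, 0, 0, 0, 0]}}

```text
time_s: 19.95
position: [0.5029, -0.291, 0.0533]
eef_rot: [0.928, 0.372, -0.001, -0.002]
ft_force: [-0.1, 0.2, -0.9]
opening: 0.976
grasp_force: 0.0
```

Call:
{"name": "drive_tool", "arguments": {"moves": [0, 0, -0.7, 0, 0, 0, 0, 0, 0, -1.5, 0, 0, 5, 0, 0, 0, -2.3, 0, 0, 12, 0, 0, -0.5, -2.8, 0, 0, 20, 0, 0, -1.2, -2.8, 0, 0, 28, 0]}}

```text
time_s: 20.45
position: [0.4657, -0.2514, 0.1997]
eef_rot: [0.991, 0.133, 0.004, 0.005]
ft_force: [0.2, -0.1, 0.1]
opening: 0.999
grasp_force: 0.0
```

Call:
{"name": "drive_tool", "arguments": {"moves": [0.25, -0.9, 0, 0, 0, 4, 0, 0.5, -1.8, 0, 0, 0, 8, 0, 0.75, -2.7, 0, 0, 0, 12, 0, 1, -3.6, 0, 0, 0, 15.3, 0, 1.24, -4.5, 0, 0, 0, 15.3, 0]}}

```text
time_s: 20.95
position: [0.4614, -0.0135, 0.1957]
eef_rot: [1.0, 0.003, 0.001, 0.0]
ft_force: [0.5, 0.3, -0.8]
opening: 0.998
grasp_force: 0.0
```

Call:
{"name": "drive_tool", "arguments": {"moves": [0, -0.95, 0, 0, 0, 0, 0, 0, -1.9, 0, 0, 0, 0, 0, 0, -2.85, 0, 0, 0, 0, 0, 0, -3.8, 0, 0, 0, 0, 0, 0, -4.7, 0, 0, 0, 0, 0]}}

```text
time_s: 21.45
position: [0.4596, 0.222, 0.1957]
eef_rot: [1.0, 0.004, 0.001, -0.0]
ft_force: [0.3, -0.7, -0.2]
opening: 0.997
grasp_force: 0.0
```

Run:
```python
from h import *
s=status.state();print(s['position'],s['eef_rot'])
crop('top',340,150,80,75,7,'pics/t5.png')
```

```text
[0.45956222 0.22203746 0.1957439 ] [ 9.99992698e-01  3.73423042e-03  7.90169434e-04 -1.86668585e-04]
```

View pics/t5.png

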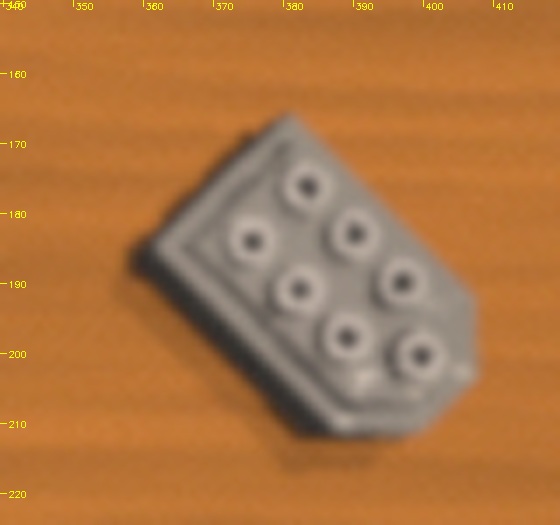

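Call:
{"name": "drive_tool", "arguments": {"moves": [-0.1, -0.8, 0, 0, 0, 0.4, 0, -0.1, -1.6, 0, 0, 0, 0.4, 0, -0.1, -2.03, 0, 0, 0, 0.4, 0, -0.1, -2.03, 0.6, 0, 0, 0.4, 0, -0.1, -2.03, 1.2, 0, 0, 0.4, 0]}}

```text
time_s: 22.0
position: [0.455, 0.3227, 0.1359]
eef_rot: [1.0, 0.001, 0.002, -0.001]
ft_force: [0.3, -0.2, 0.0]
opening: 1.002
grasp_force: 0.0
```

Call:
{"name": "drive_tool", "arguments": {"moves": [0, 0, 0, 0, 0, 0, 0, 0, 0, 0, 0, 0, 0, 0, 0, 0, 0, 0, 0, 0, 0, 0, 0, 0, 0, 0, 0, 0, 0, 0, 0, 0, 0, 0, 0]}}

```text
time_s: 22.5
position: [0.4549, 0.3214, 0.1359]
eef_rot: [1.0, -0.0, 0.001, -0.001]
ft_force: [0.8, 0.6, 0.2]
opening: 1.001
grasp_force: 0.0
```

Call:
{"name": "drive_tool", "arguments": {"moves": [-0.01, -0.06, 0.5, 0, 0, 0, 0, -0.01, -0.06, 1, 0, 0, 0, 0, -0.01, -0.06, 1.5, 0, 0, 0, 0, -0.01, -0.06, 1.72, 0, 0, 0, 0, -0.01, -0.06, 1.72, 0, 0, 0, 0]}}

```text
time_s: 23.0
position: [0.453, 0.3239, 0.0476]
eef_rot: [1.0, -0.0, -0.001, 0.001]
ft_force: [-1.0, -0.6, 0.4]
opening: 1.0
grasp_force: 0.0
```

Call:
{"name": "drive_tool", "arguments": {"squeeze": 30, "moves": [0, 0, 0, 0, 0, 0, 0, 0, 0, 0, 0, 0, 0, 0.5, 0, 0, 0, 0, 0, 0, 0.5, 0, 0, 0, 0, 0, 0, 0.5, 0, 0, 0, 0, 0, 0, 0.5]}}

```text
time_s: 23.5
position: [0.4539, 0.3244, 0.0491]
eef_rot: [1.0, -0.0, 0.0, -0.0]
ft_force: [-1.0, -0.1, -0.7]
opening: 0.719
grasp_force: 0.0
```

Call:
{"name": "drive_tool", "arguments": {"moves": [0, 0, 0, 0, 0, 0, 0.5, 0, 0, -0.2, 0, 0, 0, 0.5, 0, 0, -0.7, 0, 0, 0, 0.5, 0, 0, -1.3, 0, 0, 0, 0.5, 0, 0, -2, 0, 0, 0, 0.5]}}

```text
time_s: 24.0
position: [0.4517, 0.3234, 0.1481]
eef_rot: [1.0, -0.0, -0.003, 0.001]
ft_force: [0.9, 0.1, -5.9]
opening: 0.679
grasp_force: 30.0
```

Call:
{"name": "drive_tool", "arguments": {"moves": [0.1, 0.4, 0, 0, 0, 0, 0.5, 0.3, 1.2, 0, 0, 0, 0, 0.5, 0.5, 2, 0, 0, 0, 0, 0.5, 0.7, 2.8, 0, 0, 0, 0, 0.5, 0.9, 3.6, 0, 0, 0, 0, 0.5]}}

```text
time_s: 24.5
position: [0.4976, 0.1428, 0.1482]
eef_rot: [1.0, 0.0, -0.001, 0.0]
ft_force: [0.8, -0.5, -6.7]
opening: 0.676
grasp_force: 30.0
```

Call:
{"name": "drive_tool", "arguments": {"moves": [0.15, 0.7, 0, 0, 0, 0, 0.5, 0.3, 1.4, 0, 0, 0, 0, 0.5, 0.3, 1.83, 0, 0, 0, 0, 0.5, 0.3, 1.83, 0.5, 0, 0, 0, 0.5, 0.3, 1.83, 0.8, 0, 0, 0, 0.5]}}

```text
time_s: 25.0
position: [0.5124, 0.0518, 0.1075]
eef_rot: [1.0, -0.001, -0.001, -0.0]
ft_force: [-0.5, 0.5, -7.2]
opening: 0.674
grasp_force: 30.0
```

Call:
{"name": "drive_tool", "arguments": {"moves": [0, 0, 0.2, 0, 0, 0, 0.5, 0, 0, 0.4, 0, 0, 0, 0.5, 0, 0, 0.5, 0, 0, 0, 0.5, 0, 0, 0.5, 0, 0, 0, 0.5, 0, 0, 0.5, 0, 0, 0, 0.5]}}

```text
time_s: 25.5
position: [0.5139, 0.053, 0.0838]
eef_rot: [1.0, 0.0, 0.0, 0.0]
ft_force: [0.5, -0.4, -6.0]
opening: 0.678
grasp_force: 30.0
```

Run:
```python
from h import *
np.set_printoptions(precision=4,suppress=True)
im=get_image('top');I=im.astype(int)
u,v=proj('top',[.5562,.3159,.075]);print(u,v)
u0,v0=int(u)-22,int(v)-22
r=I[v0:v0+44,u0:u0+44]
m=(r[...,0]>170)&(r[...,2]<90)&(r[...,1]>130)
ys,xs=np.nonzero(m);print(m.sum(),np.ptp(xs),np.ptp(ys),xs.mean()+u0,ys.mean()+v0,ray('top',xs.mean()+u0,ys.mean()+v0,.0745))
crop('top',u0-10,v0-10,64,64,9,'pics/p6.png',im)
```

```text
93.11870791628857 162.6180628064475
440 43 41 85.05227272727272 163.57954545454544 [0.5543 0.332 ]
```

View pics/p6.png

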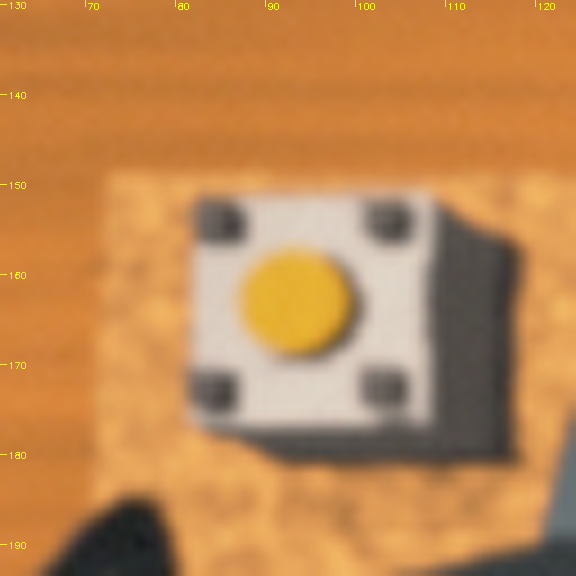

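Call:
{"name": "drive_tool", "arguments": {"moves": [-0.015, 0.015, 0.1, 0, 0, 0, 0.5, -0.015, 0.015, 0.2, 0, 0, 0, 0.5, -0.015, 0.015, 0.27, 0, 0, 0, 0.5, -0.015, 0.015, 0.3, 0, 0, 0, 0.5, -0.015, 0.015, 0.3, 0, 0, 0, 0.5]}}

```text
time_s: 26.05
position: [0.5127, 0.0521, 0.0682]
eef_rot: [1.0, -0.0, -0.0, -0.0]
ft_force: [-0.1, 0.3, -5.9]
opening: 0.678
grasp_force: 30.0
```

Call:
{"name": "drive_tool", "arguments": {"moves": [0, 0, 0.02, 0, 0, 0, 0.5, 0, 0, 0.04, 0, 0, 0, 0.5, 0, 0, 0.05, 0, 0, 0, 0.5, 0, 0, 0.06, 0, 0, 0, 0.5, 0, 0, 0.06, 0, 0, 0, 0.5]}}

```text
time_s: 26.55
position: [0.5131, 0.052, 0.0669]
eef_rot: [1.0, -0.0, 0.001, 0.0]
ft_force: [-3.1, -1.3, 6.9]
opening: 0.681
grasp_force: 30.0
```

Call:
{"name": "drive_tool", "arguments": {"moves": [0, 0, 0, 0, 0, 0, 0.2, 0, 0, 0, 0, 0, 0, 0, 0, 0, 0, 0, 0, 0, 0, 0, 0, 0, 0, 0, 0, 0, 0, 0, -0.3, 0, 0, 0, 0]}}

```text
time_s: 27.05
position: [0.5118, 0.0521, 0.0793]
eef_rot: [1.0, -0.0, -0.002, -0.0]
ft_force: [-0.4, -0.3, 0.2]
opening: 0.978
grasp_force: 0.0
```

Call:
{"name": "drive_tool", "arguments": {"moves": [0, 0, -0.7, 0, 0, 0, 0, 0, 0, -1.5, 0, 0, 0, 0, 0.2, -0.6, -1.8, 0, 0, 0, 0, 0.4, -1.5, -1.8, 0, 0, 0, 0, 0.6, -2.4, -1.8, 0, 0, -0.8, 0]}}

```text
time_s: 27.55
position: [0.5439, 0.1729, 0.1717]
eef_rot: [1.0, 0.006, 0.001, -0.0]
ft_force: [0.5, -0.8, 0.1]
opening: 1.0
grasp_force: 0.0
```

Call:
{"name": "drive_tool", "arguments": {"moves": [0.2, -0.9, 0, 0, 0, 0, 0, 0.26, -1.8, 0, 0, 0, 0, 0, 0.26, -2.6, 0, 0, 0, 0, 0, 0.26, -2.88, 0, 0, 0, 0, 0, 0.26, -2.88, 0, 0, 0, 0, 0]}}

```text
time_s: 28.05
position: [0.5533, 0.318, 0.1701]
eef_rot: [1.0, 0.009, -0.0, 0.0]
ft_force: [-0.4, -0.7, -0.2]
opening: 0.998
grasp_force: 0.0
```

Run:
```python
from h import *
s=status.state();print(s['position'],s['eef_rot'])
crop('top',196,155,56,56,10,'pics/c7.png')
```

```text
[0.55329815 0.31799359 0.17013376] [ 9.99962599e-01  8.64833269e-03 -4.92902475e-05  6.27784206e-05]
```

View pics/c7.png

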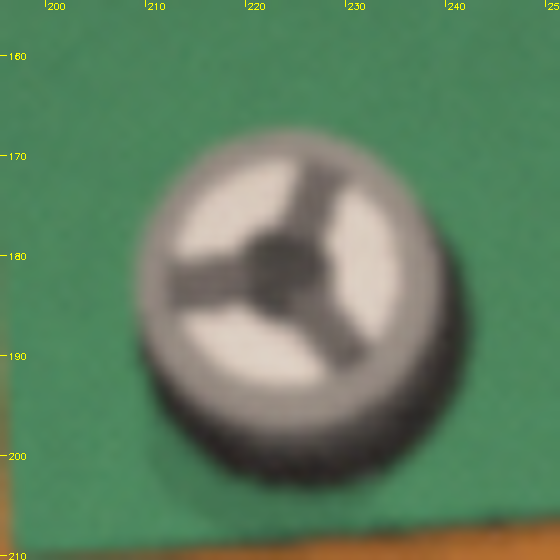

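Run:
```python
from h import *
print(proj('top',[.5138,.0526,.091]),ray('top',224.6,182.5,.091))
```

```text
(np.float64(224.089017940818), np.float64(182.67181381026418)) [0.51414309 0.05160081]
```

Call:
{"name": "drive_tool", "arguments": {"moves": [0.055, 0.04, 0.6, 0, 0, 0, 0, 0.055, 0.04, 1.2, 0, 0, 0, 0, 0.055, 0.04, 1.8, 0, 0, 0.2, 0, 0.055, 0.04, 2.3, 0, 0, 0.2, 0, 0.055, 0.04, 2.4, 0, 0, 0.2, 0]}}

```text
time_s: 28.6
position: [0.5546, 0.3109, 0.0474]
eef_rot: [1.0, 0.004, -0.004, 0.002]
ft_force: [-0.6, -0.1, -0.3]
opening: 1.001
grasp_force: 0.0
```

Call:
{"name": "drive_tool", "arguments": {"moves": [0, 0, 0, 0, 0, 0, 0, 0, 0, 0, 0, 0, 0, 0, 0, 0, 0, 0, 0, 0, 0]}}

```text
time_s: 28.9
position: [0.5579, 0.3142, 0.0523]
eef_rot: [1.0, 0.005, 0.002, -0.0]
ft_force: [0.4, 0.9, -0.3]
opening: 0.999
grasp_force: 0.0
```

Call:
{"name": "drive_tool", "arguments": {"moves": [-0.034, -0.034, 0.05, 0, 0, -0.2, 0, -0.034, -0.034, 0.05, 0, 0, -0.2, 0, -0.034, -0.034, 0.05, 0, 0, -0.2, 0.5, -0.034, -0.034, 0.05, 0, 0, -0.2, 0.5, -0.034, -0.034, 0.05, 0, 0, -0.2, 0.5]}}

```text
time_s: 29.4
position: [0.5549, 0.316, 0.0481]
eef_rot: [1.0, 0.007, 0.0, -0.0]
ft_force: [-0.3, 0.1, 0.2]
opening: 0.808
grasp_force: 0.0
```

Call:
{"name": "drive_tool", "arguments": {"moves": [0, 0, 0, 0, 0, 0, 0.5, 0, 0, 0, 0, 0, 0, 0.5, 0, 0, 0, 0, 0, 0, 0.5, 0, 0, 0, 0, 0, 0, 0.5]}}

```text
time_s: 29.8
position: [0.5549, 0.3159, 0.048]
eef_rot: [1.0, 0.007, -0.0, 0.0]
ft_force: [-0.2, 0.2, -0.3]
opening: 0.618
grasp_force: 30.0
```

Call:
{"name": "drive_tool", "arguments": {"moves": [0, 0, -0.2, 0, 0, 0, 0.5, 0, 0, -0.6, 0, 0, 0, 0.5, 0, 0, -1.1, 0, 0, 0, 0.5, 0, 0, -1.6, 0, 0, 0, 0.5, 0, 0, -2.2, 0, 0, 0, 0.5]}}

```text
time_s: 30.3
position: [0.553, 0.3153, 0.1573]
eef_rot: [1.0, 0.007, -0.002, 0.001]
ft_force: [0.4, -0.3, -6.8]
opening: 0.619
grasp_force: 30.0
```

Call:
{"name": "drive_tool", "arguments": {"moves": [0, 0.2, -0.4, 0, 0, 0, 0.5, 0, 0.9, -0.8, 0, 0, 0, 0.5, 0, 1.7, -0.8, 0, 0, -1, 0.5, 0, 2.5, -0.8, 0, 0, -2, 0.5, -0.2, 3.3, -0.8, 0, 0, -3.9, 0.5]}}

```text
time_s: 30.8
position: [0.5475, 0.1493, 0.198]
eef_rot: [0.999, 0.042, 0.0, 0.0]
ft_force: [0.3, -0.6, -7.5]
opening: 0.619
grasp_force: 30.0
```

```bash
cat > d.py <<'E'
import sys
from h import *
x,y,z,yaw=map(float,sys.argv[1:]);s=status.state();p=s['position'];q=s['eef_rot'];a=2*np.arctan2(q[1],q[0])
d=np.array([x,y,z])-p;c,n=np.cos(a),np.sin(a)
print(p,'yaw',np.degrees(a),'row',[(d[0]*c+d[1]*n)/.05,(d[0]*n-d[1]*c)/.05,-d[2]/.05],'rz',np.degrees(a)-yaw)
E
python3 d.py .5228 -.063 .197 4.7
```

```text
[0.54749704 0.14927132 0.19796123] yaw 4.7761243027636615 row [np.float64(-0.8457109291482869), np.float64(4.189557969763251), np.float64(0.019224612166152122)] rz 0.07612430276366133
```

Call:
{"name": "drive_tool", "arguments": {"moves": [-0.15, 0.9, 0, 0, 0, 0, 0.5, -0.35, 1.8, 0, 0, 0, 0, 0.5, -0.55, 2.7, 0, 0, 0, 0, 0.5, -0.75, 3.6, 0, 0, 0, 0, 0.5, -0.84, 4.19, 0, 0, 0, 0, 0.5]}}

```text
time_s: 31.3
position: [0.5207, -0.064, 0.1977]
eef_rot: [0.999, 0.04, -0.001, -0.0]
ft_force: [-0.2, 0.9, -6.5]
opening: 0.622
grasp_force: 30.0
```

Call:
{"name": "drive_tool", "arguments": {"moves": [0, 0, 0.4, 0, 0, 0, 0.5, 0, 0, 1, 0, 0, 0, 0.5, 0, 0, 1.6, 0, 0, 0, 0.5, 0, 0, 2.1, 0, 0, 0, 0.5, 0, 0, 2.3, 0, 0, 0, 0.5]}}

```text
time_s: 31.8
position: [0.5202, -0.0608, 0.0807]
eef_rot: [0.999, 0.041, -0.003, -0.001]
ft_force: [-0.3, 0.5, -6.4]
opening: 0.618
grasp_force: 30.0
```

Call:
{"name": "drive_tool", "arguments": {"moves": [0, 0, 0, 0, 0, 0, 0.5, 0, 0, 0, 0, 0, 0, 0.5, 0, 0, 0, 0, 0, 0, 0.5]}}

```text
time_s: 32.1
position: [0.5236, -0.0617, 0.0844]
eef_rot: [0.999, 0.041, 0.001, 0.001]
ft_force: [-0.2, -0.3, -6.1]
opening: 0.619
grasp_force: 30.0
```

```bash
python3 d.py .5228 -.063 .067 4.7
```

```text
[ 0.52361296 -0.06168525  0.08437737] yaw 4.706789643564779 row [np.float64(-0.018362101405620192), np.float64(0.02487204754416052), np.float64(0.3475473116614283)] rz 0.006789643564778736
```

Call:
{"name": "drive_tool", "arguments": {"moves": [-0.018, 0.025, 0.1, 0, 0, 0, 0.5, -0.018, 0.025, 0.2, 0, 0, 0, 0.5, -0.018, 0.025, 0.28, 0, 0, 0, 0.5, -0.018, 0.025, 0.32, 0, 0, 0, 0.5, -0.018, 0.025, 0.32, 0, 0, 0, 0.5]}}

```text
time_s: 32.6
position: [0.5214, -0.0627, 0.0666]
eef_rot: [0.999, 0.041, -0.0, -0.0]
ft_force: [-0.0, -1.0, -5.8]
opening: 0.621
grasp_force: 30.0
```

Call:
{"name": "drive_tool", "arguments": {"moves": [0, 0, 0.02, 0, 0, 0, 0.5, 0, 0, 0.04, 0, 0, 0, 0.5, 0, 0, 0.06, 0, 0, 0, 0.5, 0, 0, 0.07, 0, 0, 0, 0.5, 0, 0, 0.07, 0, 0, 0, 0.5]}}

```text
time_s: 33.1
position: [0.5219, -0.0628, 0.0659]
eef_rot: [0.999, 0.041, 0.001, 0.0]
ft_force: [-3.0, -0.4, 12.6]
opening: 0.617
grasp_force: 30.0
```

Call:
{"name": "drive_tool", "arguments": {"moves": [0, 0, -0.1, 0, 0, 0, 0.5, 0.02, 0, -0.1, 0, 0, 0, 0.5, 0.02, 0, -0.06, 0, 0, 0, 0.5, 0.02, 0, -0.02, 0, 0, 0, 0.5, 0.02, 0, -0.02, 0, 0, 0, 0.5]}}

```text
time_s: 33.6
position: [0.5232, -0.0628, 0.0659]
eef_rot: [0.999, 0.041, 0.001, 0.0]
ft_force: [-2.3, 0.8, 9.9]
opening: 0.619
grasp_force: 30.0
```

Seated; release, rise, back away and check.

Call:
{"name": "drive_tool", "arguments": {"moves": [0, 0, 0, 0, 0, 0, 0.2, 0, 0, 0, 0, 0, 0, 0, 0, 0, 0, 0, 0, 0, 0, 0, 0, 0, 0, 0, 0, 0, 0, 0, -0.3, 0, 0, 0, 0]}}

```text
time_s: 34.1
position: [0.5215, -0.0624, 0.0781]
eef_rot: [0.999, 0.041, -0.002, -0.001]
ft_force: [-0.4, 0.8, 0.7]
opening: 0.962
grasp_force: 0.0
```

Call:
{"name": "drive_tool", "arguments": {"moves": [0, 0, -0.8, 0, 0, 0, 0, 0, 0, -1.7, 0, 0, 0, 0, 0, 0, -2.6, 0, 0, 0, 0, 0, 0.8, -2.9, 0, 0, 0, 0, 0, 1.7, -2.9, 0, 0, 0, 0]}}

```text
time_s: 34.6
position: [0.5315, -0.1477, 0.2282]
eef_rot: [0.999, 0.043, 0.003, 0.002]
ft_force: [0.7, -0.7, -0.9]
opening: 1.003
grasp_force: 0.0
```

Call:
{"name": "drive_tool", "arguments": {"moves": [-0.3, 0.9, 0, 0, 0, 0, 0, -0.6, 1.8, 0, 0, 0, 0, 0, -0.9, 2.7, 0, 0, 0, 0, 0, -1.2, 3.6, 0, 0, 0, 0, 0, -1.2, 4, 0, 0, 0, 0, 0]}}

```text
time_s: 35.1
position: [0.4846, -0.356, 0.2243]
eef_rot: [0.999, 0.039, -0.0, 0.001]
ft_force: [0.1, -0.0, 0.3]
opening: 1.002
grasp_force: 0.0
```

Run:
```python
from h import *
print(status.state()['position'])
crop('top',188,95,128,118,5,'pics/f8.png')
from h import proj
for p in([-.027,.027],[.027,.027],[.027,-.027],[-.027,-.027],[0,0]):
    a=np.radians(4.7);x=.5232+p[0]*np.cos(a)-p[1]*np.sin(a);y=-.0627+p[0]*np.sin(a)+p[1]*np.cos(a)
    u,v=proj('top',[x,y,.083 if p[0] else .093]);print((u+.5-188)*5,(v+.5-95)*5)
```

```text
[ 0.48463749 -0.35598322  0.2243    ]
412.42533226234485 493.44432211860453
400.6383573215882 359.8592781943532
534.6743792170673 349.39390351309754
547.5431931107232 482.590407019176
476.1444356592449 417.0905475969083
```

View pics/f8.png

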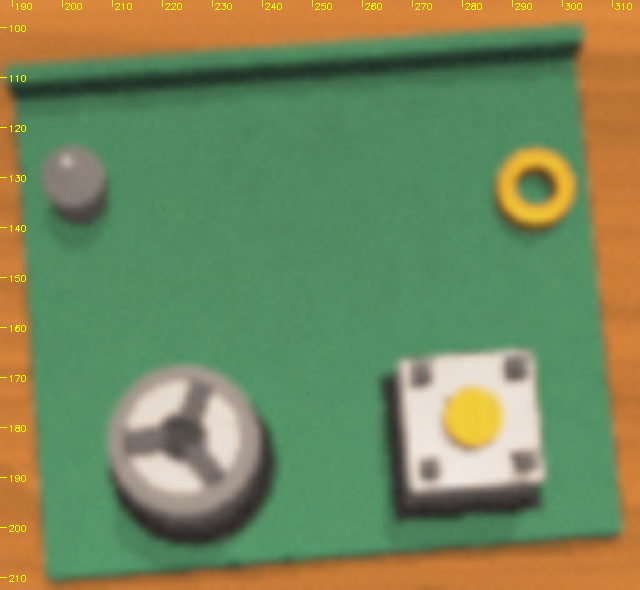

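```bash
python3 -c "
from station import env
print(env.finish_job())"
```

```text
the job is handed in; nothing more can be done
None
```

The job is handed in: the tray is fully home on the dock with its cut corners matching, the chuck and the tool post are back on their pads within about 1.3 mm by camera, the post square to its pad, and the dead centre and brass collar stand where they were.

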